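# Swing the levelling press over the tall plug and press it

### The job

On the little levelling press, push the swing arm round by the bar at its end until the ram is centred over the tallest of the three round pieces on the base, the bare metal plug. Then press the ram's cap down firmly until the foot bears on that plug, hold it a moment, and let it spring back up, leaving the arm standing over the plug. Only push and press with the fingertips: do not lift or shift the plug or the other pieces, and leave the things lying round about alone.

Things in the scene. Friction and masses are not known exactly. Their poses are not given: they have to be found in the camera images.
- press_base: Fixed grey base plate of the press, 200 x 190 mm, 12 mm high. Origin on the bench under the upright column (25 mm thick); -x is level and points from the column to the front. The plate reaches from 165 mm in front of the origin to 35 mm behind.
- column_axis (a point): The arm's swing axis, 90 mm above the bench, axes as press_base. Three black rubber seats, 44 mm across, tops 15 mm above the bench, lie 120 mm from this axis: one straight along -x, the others 0.58 rad to either side. The pieces stand within about 4 mm of the seat centres.
- swing_arm (a joint): Angle of the swing arm, rad: 0 along -x of press_base, growing anticlockwise seen from above (its end moves to -y), stops at -1 and 1; starts at -0.4 to -0.2, between two seats. Stiff friction holds it wherever left: about 3 N at the push bar moves it. Arm 20 mm wide, 82 to 98 mm above the bench; hub 40 mm across, top at 108 mm.
- push_bar (a point): Middle of the push bar, a level round steel bar 10 mm thick that runs straight out from the arm's end, centre line 90 mm above the bench. The point is 160 mm from the column axis; the bar is bare from 138 to 178 mm and ends in an 18 mm black ball at 187 mm. The point turns with the arm; its -x points outward along the bar.
- ram_foot (a point): Centre of the flat underside of the ram's round steel foot (20 mm across), 120 mm from the column axis on the arm's centre line, 60 mm above the bench when up. The ram slides in a guide 36 mm across, 77 to 103 mm above the bench.
- ram_cap (a point): Centre of the top of the ram's black mushroom cap, 36 mm across, right above the foot and 133 mm above the bench when up. It is pressed straight down.
- ram (a joint): How far the ram is pressed down, m: 0 up, at most 0.020. A spring pushes it back up: 2.4 N at the start of its travel, 5.4 N at 15 mm, where the foot meets the tall plug; what is pressed beyond that bears on the plug, so press the cap with 10 to 15 N in all. Over the shorter pieces the foot reaches nothing.
- tall_plug: The piece to press: bare light-grey metal round plug, 29 mm across and 30 mm high, the tallest of the three; loose, standing upright on one of the three rubber seats (which one varies). Origin at the centre of its underside, z axis up; its top is 45 mm above the bench.
- short_plug: The same kind of bare metal plug but shorter, 29 mm across and 22 mm high, loose on another seat. Origin at the centre of its underside.
- black_mount: Black round specimen mount, 30 mm across and 21 mm high, loose on the remaining seat. Origin at the centre of its underside.
- tweezers: Bystander: steel tweezers, 126 mm long, loose on the bench. Origin under its middle.
- marker: Bystander: marker pen, 135 mm long, 16 mm thick, loose on the bench. Origin under its middle.
- petri: Bystander: round dish, 68 mm across, 20 mm high, loose on the bench. Origin at the centre of its underside.
- lens_can: Bystander: black round can, 40 mm across, 52 mm high, loose on the bench between the robot and the press. Origin at the centre of its underside.
- tape_roll: Bystander: roll of tape lying flat, 100 mm across, 25 mm high, loose on the bench. Origin at the centre of its underside.
There are look-alikes about, which are no part of the job. Leave any green or red look-alike of the tall_plug alone.

How it is judged:
By the outcome, as a careful person would: the job done as asked, in the order asked, and still so for the second after the job is handed in, with the robot touching nothing.
It also fails if it takes over 64 s, if anything falls off the work surface, if the arm or the gripper's body presses on something with over 40 N, if the wrist force passes 120 N, or if a joint passes its speed limit or range.

### The arm

A 6-joint arm with a two-finger parallel gripper is mounted at the origin on the work surface; the furniture and walls round the work are solid. World frame = base frame: x ahead of the robot, y to its left, z up, the work surface at z = 0. Lengths are in m, angles in rad, forces in N, time in s.
With the tool pointing down it reaches from about 0.325 to 0.775 m from the base axis. Payload 5.5 kg.
Tool frame: the origin (TCP) lies at the very end of the fingers, on their centre line; the grasp point (between the pads) lies 19 mm behind it; z points along the fingers, y is the line along which they close (so a half turn about z gives the same grasp; the last joint's range is limited). The gripper opens to 88 mm and grips with 3 to 60 N. Pads are 20 mm wide; open, the fingers measure 115 mm over their backs; the gripper's body (75 mm by 178 mm) begins 61 mm behind the grasp point.
Start: joints at [-1.337, 0.091, 1.231, -0, 1.82, -0.057], TCP at [0.172, -0.575, 0.223] pointing down, gripper open.
Joint ranges: [-2.87, 2.87], [-0.86, 2.18], [0.17, 2.46], [-1.51, 4.65], [0.06, 2.69], [-2.65, 2.65]. Speed limits (rad/s): [2.57, 2.57, 3.01, 3.14, 3.14, 3.14].

### API

Orientations are given as [roll, pitch, yaw] about the fixed x, y, z axes, in that order (R = Rz(yaw) Ry(pitch) Rx(roll)).
In Python, from station import sensors, optics, sign_off gives the robot as it stands.
- The arm moves only by the shell command python3 -m jog 'ROWS' [OPENING] [FORCE]. ROWS is JSON, one flat list of numbers, 6 for each row, row after row: the shift along the tool's x, y, z in units of 300 mm (1.0 is 300 mm), then the turn, a rotation vector about the tool's x, y, z in units of 2 pi rad (1.0 is 2 pi rad). A call has 1 to 10 rows; each row is the pose to reach, as a shift and turn from the pose commanded when the call began, along the tool's axes at that moment, turning the shorter way round; what a row does not reach only later rows make up. A row lasts 1/10 s, in which the tool goes at most 50 mm and 8.59 degrees, less where a joint would pass 70% of its speed; a pose out of reach is approached as far as the arm can. A call with a number of a shift or a turn outside -1 to 1 is refused whole. A call with a gripper value outside its range is refused whole. OPENING is the opening, from 0 (shut) to 1 (fully open), set as the call begins (- or left out, the last holds). The fingers move at their own pace and stop on an object; FORCE is the grip in N (left out, the last holds). Time passes only in rows, so rows that repeat a pose let the fingers close. It gives the time, the measured TCP pose, the force, the opening and the grip force at its end, in the units of the state.
- sensors.observe(): the state, without advancing time (a new reading comes with each control period).
- optics.get_image(name): name is "scene" or "top" or "wrist"; returns a dict with "pixels" (420x560x3 uint8, blue, green, red), "fx", "fy", "cx", "cy" (pixels), "R" (3x3) and "t" (3): a world point X has camera coordinates R X + t; the wrist camera has in their place "tool_from_camera" (4x4, takes a point from camera to tool coordinates, whose origin is the TCP and whose axes are the flange's). Camera axes: x right, y down, z forward; pixel columns grow to the right and rows downward; lengths in m; the calibration is good to about 2 mm. A picture is of the moment at which its call begins: read the wrist's pose just before it. There is no depth.
- sign_off(): hands the job in; it is judged then, once.
The state is a dict: "time": time; "joint_pos": joint angles; "qd": joint speeds; "joint_torque": joint torques, N m; "position": TCP position; "tcp_rot": TCP orientation; "wrist_force": force on the tool from outside, world axes, zero at the start; "moment": the same for the moment, N m; "opening": opening from 0.0 (shut) to 1.0 (fully open); "gripper_force": force on a finger pad.
Only numpy, scipy, OpenCV 4.12 (cv2) and the standard library are available. Lean on these libraries where they do the work, as an engineer would, in place of code of your own. Each camera call takes 0.05 s, during which the arm holds its last target. There are 200 camera calls.

## Working session

There is one attempt and no reset: what is moved stays moved. The work goes in short steps, Python scripts to look and compute and a shell command to move; the robot and the scene stay as the last step left them, time stands still between calls to the robot, and variables do not carry over. Pictures are saved under pics/ and viewed, at most 10 in all, crops included, and the job is handed in when it is done.

```bash
mkdir -p pics; python3 - <<'E'
from station import sensors, optics
import cv2,pickle
s=sensors.observe();print(s)
d={}
for n in("scene","top"):
    im=optics.get_image(n);d[n]=im;cv2.imwrite(f"pics/{n}0.png",im["pixels"])
    print(n,im["fx"],im["cx"],im["cy"],im["R"],im["t"])
pickle.dump(d,open("im0.pkl","wb"))
E
```

```text
{'time': 0.0, 'joint_pos': array([-1.33667980e+00,  9.18443914e-02,  1.23187602e+00, -3.30604049e-05,
        1.81980238e+00, -5.66910538e-02]), 'qd': array([-5.33030015e-05, -1.81656503e-04, -1.20527451e-03,  5.30697011e-04,
        3.50701441e-04, -1.32619860e-03]), 'joint_torque': array([-1.72149579e-03, -4.46447361e+01, -4.06446826e+01,  6.99302251e-02,
        2.93574622e-02, -1.21486505e-04]), 'position': array([ 0.1719588 , -0.57451837,  0.22152112]), 'tcp_rot': array([-3.13966380e+00, -7.73581320e-05,  2.90799388e-01]), 'wrist_force': array([0.11209782, 0.01342171, 1.5114742 ]), 'moment': array([ 0.00267458, -0.01306248,  0.00770299]), 'gripper_force': 0.0, 'opening': 1.0035475637861089}
scene 472.26189706072273 277.6738296696948 205.34487272181798 [[ 0.77782964  0.62835129  0.01247811]
 [ 0.34043275 -0.40456265 -0.84878419]
 [-0.52828646  0.66445746 -0.52859219]] [-0.5479522  -0.02833234  1.28916741]
top 502.77561868492467 287.6669455532101 209.2135465644517 [[-0.00158142 -0.99995833 -0.00899127]
 [-0.98343929  0.00318467 -0.1812099 ]
 [ 0.18123098  0.0085558  -0.98340334]] [0.18852259 0.56988784 1.14044872]
```

View pics/scene0.png

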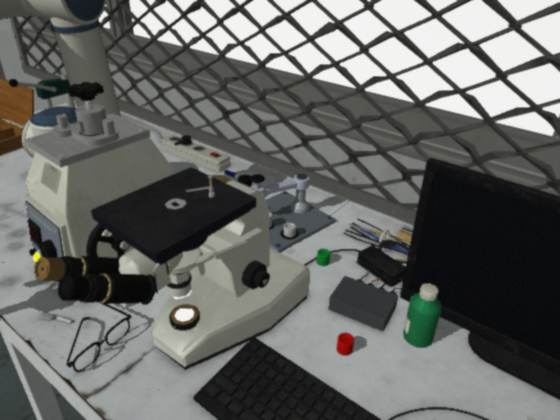

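View pics/top0.png

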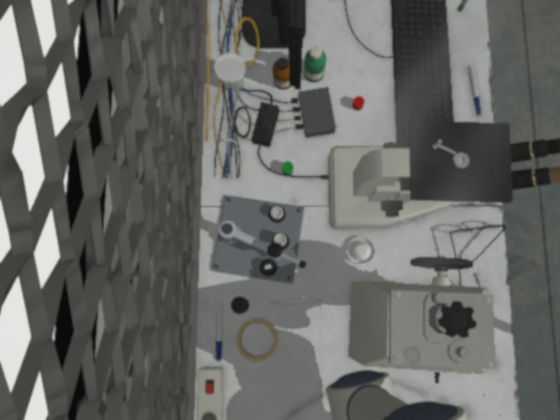

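The scene view shows the press behind the microscope, at about (290,210). In the top view the column is at (228,229) and the arm runs to a ball at (303,264). The pieces are near (276,212), (281,240) and (268,267). There are also green (287,168) and red (358,102) look-alikes. I'll enlarge the press in both views.

```bash
python3 - <<'E'
import cv2,pickle,numpy as np
d=pickle.load(open("im0.pkl","rb"))
g=lambda a:(255*(a/255.)**0.6).astype(np.uint8)
a=g(d["top"]["pixels"][185:295,200:320]);b=g(d["scene"]["pixels"][165:255,240:340])
a=cv2.resize(a,(480,440),interpolation=cv2.INTER_CUBIC);b=cv2.resize(b,None,fx=3.2,fy=440/90,interpolation=cv2.INTER_CUBIC)
cv2.imwrite("pics/crop1.png",np.hstack([a,b]))
E
```

```text
(no output)
```

View pics/crop1.png

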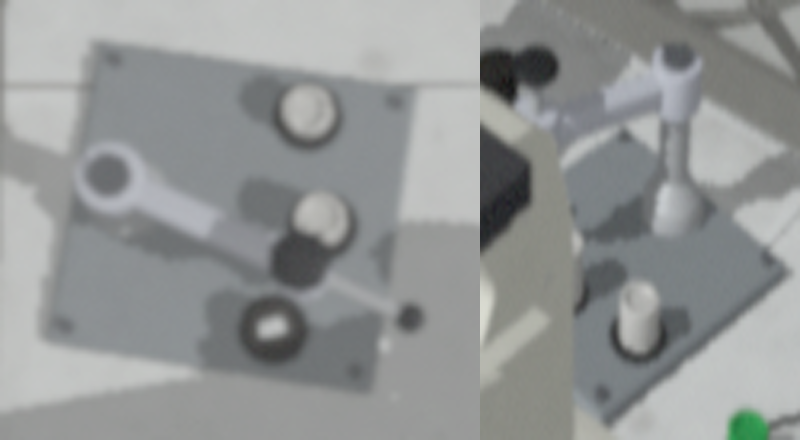

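```bash
cat > h.py <<'E'
import numpy as np,cv2,pickle
from scipy.spatial.transform import Rotation as Ro
from scipy.optimize import least_squares
def proj(c,X):
    X=np.atleast_2d(X)@np.array(c["R"]).T+np.array(c["t"]);return np.c_[c["fx"]*X[:,0]/X[:,2]+c["cx"],c["fy"]*X[:,1]/X[:,2]+c["cy"]]
def back(c,uv,z):
    R=np.array(c["R"]);d=R.T@np.array([(uv[0]-c["cx"])/c["fx"],(uv[1]-c["cy"])/c["fy"],1]);o=-R.T@np.array(c["t"]);return o+d*(z-o[2])/d[2]
def b2w(p,X):
    X=np.atleast_2d(X);c,s=np.cos(p[2]),np.sin(p[2]);return np.c_[p[0]+c*X[:,0]-s*X[:,1],p[1]+s*X[:,0]+c*X[:,1],X[:,2]]
E
python3 - <<'E'
from h import *
d=pickle.load(open("im0.pkl","rb"));t=d["top"];s=d["scene"]
f=lambda x,y:(200+x/4-.4,185+y/4-.4)
C=np.array([f(93,42),f(415,88),f(372,392),f(42,340)])
B=np.array([[.035,-.095,.012],[-.165,-.095,.012],[-.165,.095,.012],[.035,.095,.012]])
hub=np.array(f(107,176));HB=[[0,0,.108]]
r=least_squares(lambda p:np.r_[(proj(t,b2w(p,B))-C).ravel(),(proj(t,b2w(p,HB))-hub).ravel()],[.45,.1,1.5])
p=r.x;print(p,r.fun.round(1))
np.save("p.npy",p)
def tob(w): 
    c,s_=np.cos(p[2]),np.sin(p[2]);x=w[:2]-p[:2];return np.array([c*x[0]+s_*x[1],-s_*x[0]+c*x[1]])
for n,uv,z in(("cap",f(300,262),.133),("ball",f(408,317),.09),("far45",f(308,112),.045),("far37",f(308,112),.037),("mid45",f(321,220),.045),("mid37",f(321,220),.037)):
    b=tob(back(t,uv,z));print(n,b.round(4),np.hypot(*b).round(4),"ang",np.arctan2(-b[1],-b[0]).round(3),back(t,uv,z).round(4))
for a in(.58,0,-.58): print(a,[-.12*np.cos(a),-.12*np.sin(a)],b2w(p,[[-.12*np.cos(a),-.12*np.sin(a),.045],[-.16*np.cos(a),-.16*np.sin(a),.09]]).round(4))
# scene crop px of plug top centre & bottom at far seat
g=lambda uv:((uv[:,0]-240)*3.2+480,(uv[:,1]-165)*4.89)
for z,bz in((.045,.045),(.037,.037)):
    w=back(t,f(308,112),z);print(z,g(proj(s,w[None])),g(proj(s,[[w[0],w[1],.015]])))
print("corners scene",np.c_[g(proj(s,b2w(p,B)))])
for a in(-.3,.58): print(g(proj(s,b2w(p,[[0,0,.108],[-.187*np.cos(a),-.187*np.sin(a),.09]]))))
E
```

```text
[0.51668139 0.32570262 1.42214272] [ 0.6 -0.8  0.2 -0.8 -0.2  0.5 -0.   1.2 -0.5 -0.2]
cap [-0.117   0.0347] 0.1221 ang -0.288 [0.4651 0.2151 0.133 ]
ball [-0.1798  0.0524] 0.1873 ang -0.283 [0.4382 0.1556 0.09  ]
far45 [-0.1039 -0.0631] 0.1215 ang 0.546 [0.5637 0.2137 0.045 ]
far37 [-0.1034 -0.0644] 0.1218 ang 0.557 [0.5651 0.2139 0.037 ]
mid45 [-1.212e-01 -1.000e-04] 0.1212 ang 0.001 [0.4988 0.2058 0.045 ]
mid37 [-0.1209 -0.001 ] 0.1209 ang 0.009 [0.4998 0.206  0.037 ]
0.58 [np.float64(-0.10037551798982243), np.float64(-0.06576287241502482)] [[0.5669 0.2167 0.045 ]
 [0.5836 0.1804 0.09  ]]
0 [np.float64(-0.12), np.float64(-0.0)] [[0.4989 0.207  0.045 ]
 [0.493  0.1675 0.09  ]]
-0.58 [np.float64(-0.10037551798982243), np.float64(0.06576287241502482)] [[0.4368 0.2362 0.045 ]
 [0.4101 0.2063 0.09  ]]
0.045 (array([635.00660416]), array([278.30389255])) (array([634.01850933]), array([329.41318212]))
0.037 (array([636.46898251]), array([292.91879968])) (array([635.72888443]), array([330.26732997]))
corners scene [[789.86530102 257.66358818]
 [602.58434757 414.87607433]
 [439.1915137  247.03737157]
 [624.04011977 118.91469746]]
(array([677.61486705, 452.61140735]), array([ 48.23324655, 155.81136562]))
(array([677.61486705, 620.77371341]), array([ 48.23324655, 275.12210116]))
```

```bash
python3 - <<'E'
from h import *
d=pickle.load(open("im0.pkl","rb"));t=d["top"];s=d["scene"]
P=lambda c:np.diag([1,1,1.])@np.array([[c["fx"],0,c["cx"]],[0,c["fy"],c["cy"]],[0,0,1]])@np.c_[np.array(c["R"]),np.array(c["t"])]
for n,a,b in(("knob",(457,320),(87,90)),("stagehole/post",(461,160),(175,204)),("post",(461,160),(212,192)),("bottle",(315,55),(430,292)),("cabcornerfar",(388,284),(140,125))):
    X=cv2.triangulatePoints(P(t),P(s),np.array(a,float),np.array(b,float));X=X[:3,0]/X[3]
    print(n,X.round(3),(proj(t,X[None])-a).round(0),(proj(s,X[None])-b).round(0))
for uv in((350,284),(495,370),(350,370),(388,284)):
    print(uv,back(t,uv,0).round(3),back(t,uv,.3).round(3))
print(proj(t,[[.172,-.575,.222],[0,0,0],[.438,.156,.09]]))
R=Ro.from_euler('xyz',[-3.13966,0,.2908]);print(R.as_matrix().round(3))
print(back(t,(240,305),.05),back(t,(360,250),.02),back(t,(445,263),.1),back(t,(330,185),.05),back(t,(380,175),.25))
from station import optics
im=optics.get_image("wrist");cv2.imwrite("pics/w0.png",im["pixels"]);print(np.array(im["tool_from_camera"]).round(3),im["fx"])
E
```

```text
knob [ 0.325 -0.09   0.386] [[-1. -1.]] [[-1. -0.]]
stagehole/post [ 0.622 -0.149  0.289] [[0. 0.]] [[ 0. -0.]]
post [ 0.637 -0.126  0.305] [[-10. -10.]] [[-20.   0.]]
bottle [0.939 0.122 0.107] [[-1. -1.]] [[-2.  1.]]
cabcornerfar [ 0.378 -0.007  0.307] [[6. 4.]] [[ 8. -0.]]
(350, 284) [0.396 0.038 0.   ] [0.386 0.072 0.3  ]
(495, 370) [ 0.197 -0.296  0.   ] [ 0.235 -0.18   0.3  ]
(350, 370) [0.197 0.042 0.   ] [0.235 0.075 0.3  ]
(388, 284) [ 0.396 -0.054  0.   ] [0.386 0.003 0.3  ]
[[691.22461098 399.36178822]
 [370.77858401 460.45300003]
 [301.43963899 263.95830183]]
[[ 0.958  0.287 -0.001]
 [ 0.287 -0.958  0.002]
 [ 0.    -0.002 -1.   ]]
[0.34714708 0.2972037  0.05      ] [0.47626295 0.01391146 0.02      ] [ 0.43867156 -0.16362303  0.1       ] [0.62961279 0.08552754 0.05      ] [0.60288517 0.00096448 0.25      ]
[[ 0.    -0.969 -0.245  0.066]
 [ 1.    -0.     0.001  0.   ]
 [-0.001 -0.245  0.969 -0.162]
 [ 0.     0.     0.     1.   ]] 317.39041045966826
```

View pics/w0.png

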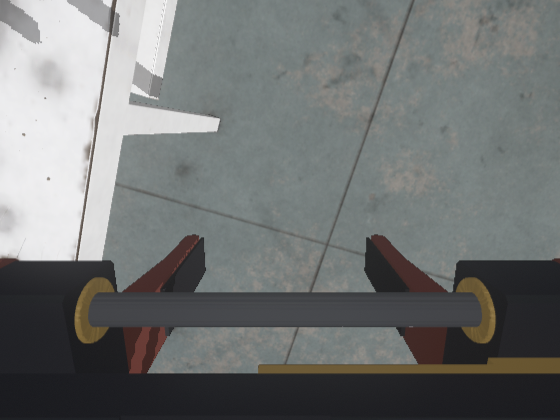

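The wrist camera shows only the floor beyond the bench edge and the fingers at (200,240) and (370,240). The cabinet is about 0.31 m high with a knob to about 0.39 m, and it lies in the way, so I'll lift first and then swing over it.

```bash
python3 -m jog '[0,0,-0.8,0,0,0, 0,0,-0.8,0,0,0, 0,0,-0.8,0,0,0, 0,0,-0.8,0,0,0, 0,0,-0.8,0,0,0, 0.86,-0.54,-0.85,0,0,-0.05, 0.86,-0.54,-0.85,0,0,-0.05, 0.86,-0.54,-0.85,0,0,-0.05, 0.86,-0.54,-0.85,0,0,-0.05, 0.86,-0.54,-0.85,0,0,-0.05]' 0
cat > tool.py <<'E'
import sys
from h import *
from station import sensors
s=sensors.observe();R=Ro.from_euler('xyz',s["tcp_rot"])
tx,ty,tz,yaw=map(float,sys.argv[1:5])
d=R.inv().apply(np.array([tx,ty,tz])-s["position"])/.3
q=(R.inv()*Ro.from_euler('xyz',[np.pi,0,yaw])).as_rotvec()/(2*np.pi)
print(s["time"],s["position"].round(4),s["tcp_rot"].round(3),s["wrist_force"].round(1),"rows",d.round(4),q.round(4))
E
python3 tool.py .5 -.1 .47 .95; python3 tool.py .45 .14 .40 1.45
```

```text
time: 1.15
position: [0.3375, -0.3854, 0.4748]
tcp_rot: [-3.141, -0.0, 0.605]
wrist_force: [1.3, -0.4, 0.2]
opening: 0.127
gripper_force: 0.0
1.15 [ 0.3375 -0.3854  0.4748] [-3.141 -0.     0.605] [ 1.3 -0.4  0.2] rows [ 0.9864 -0.4748  0.0161] [-0.0001 -0.     -0.055 ]
1.15 [ 0.3375 -0.3854  0.4748] [-3.141 -0.     0.605] [ 1.3 -0.4  0.2] rows [ 1.3041 -1.2276  0.2498] [-1.000e-04 -0.000e+00 -1.346e-01]
```

```bash
python3 -m jog '[0.95,-0.5,0,0,0,-0.06, 0.95,-0.5,0,0,0,-0.06, 0.95,-0.5,0,0,0,-0.06, 0.95,-0.5,0,0,0,-0.06, 0.95,-0.5,0,0,0,-0.06, 0.95,-0.5,0,0,0,-0.06, 0.95,-0.5,0,0,0,-0.06, 0.95,-0.5,0,0,0,-0.06]'
python3 tool.py .42 .14 .38 1.45
```

```text
time: 1.95
position: [0.4868, -0.099, 0.4742]
tcp_rot: [-3.14, 0.0, 0.987]
wrist_force: [-0.3, -0.7, 0.6]
opening: 0.002
gripper_force: 0.0
1.95 [ 0.4868 -0.099   0.4742] [-3.14   0.     0.987] [-0.3 -0.7  0.6] rows [ 0.5419 -0.6244  0.3147] [-0.0002 -0.     -0.0737]
```

```bash
python3 -m jog '[0.54,-0.62,0,0,0,-0.074, 0.54,-0.62,0,0,0,-0.074, 0.54,-0.62,0,0,0,-0.074, 0.54,-0.62,0,0,0,-0.074, 0.54,-0.62,0,0,0,-0.074, 0.54,-0.62,0.65,0,0,-0.074, 0.54,-0.62,0.65,0,0,-0.074, 0.54,-0.62,0.65,0,0,-0.074, 0.54,-0.62,0.65,0,0,-0.074, 0.54,-0.62,0.65,0,0,-0.074]'
python3 - <<'E'
from h import *
from station import sensors,optics
s=sensors.observe();im=optics.get_image("wrist");pickle.dump((s,im),open("w1.pkl","wb"))
T=np.eye(4);T[:3,:3]=Ro.from_euler('xyz',s["tcp_rot"]).as_matrix();T[:3,3]=s["position"];M=np.linalg.inv(T@np.array(im["tool_from_camera"]))
c=dict(im,R=M[:3,:3],t=M[:3,3]);p=np.load("p.npy")
for a in(.58,0,-.58):
    print(a,proj(c,b2w(p,[[-.12*np.cos(a),-.12*np.sin(a),z] for z in(.015,.037,.045)])).round(1).tolist())
cv2.imwrite("pics/w1.png",(255*(im["pixels"]/255.)**.7).astype(np.uint8));print(s["position"])
E
```

```text
time: 2.95
position: [0.4179, 0.1348, 0.2703]
tcp_rot: [-3.126, 0.006, 1.446]
wrist_force: [-0.7, 0.6, -1.0]
opening: 0.007
gripper_force: 0.0
0.58 [[399.1, 98.8], [405.3, 97.3], [407.8, 96.7]]
0 [[344.7, 114.1], [347.8, 113.4], [349.0, 113.2]]
-0.58 [[292.8, 96.3], [293.0, 94.6], [293.0, 94.0]]
[0.41792994 0.13481599 0.27032112]
```

View pics/w1.png

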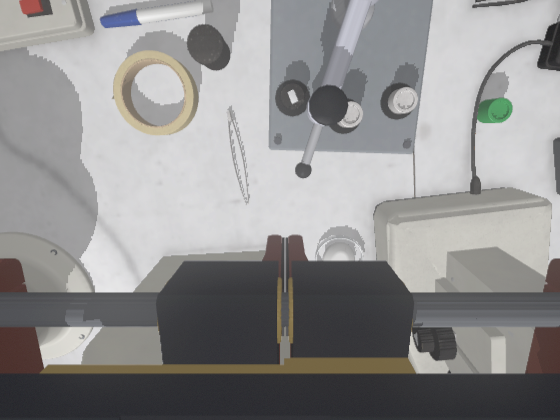

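The wrist view shows the black mount at (292,98), bare plugs at (349,115) and (403,100), the ball at (303,171), and a green look-alike at (495,110). The tall plug is one of the two bare ones, so I'll enlarge both and compare their heights.

```bash
python3 - <<'E'
from h import *
s,im=pickle.load(open("w1.pkl","rb"))
a=im["pixels"][65:155,260:440];a=(255*(a/255.)**.7).astype(np.uint8)
a=cv2.resize(a,(800,400),interpolation=cv2.INTER_CUBIC);
d=pickle.load(open("im0.pkl","rb"));b=(255*(d["scene"]["pixels"][205:250,270:310]/255.)**.7).astype(np.uint8)
cv2.imwrite("pics/crop2.png",a)
E
```

```text
(no output)
```

View pics/crop2.png

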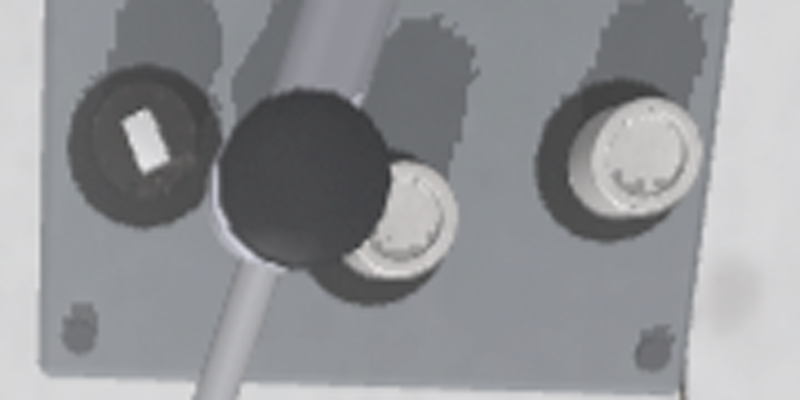

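```bash
python3 - <<'E'
from h import *
s,im=pickle.load(open("w1.pkl","rb"))
T=np.eye(4);T[:3,:3]=Ro.from_euler('xyz',s["tcp_rot"]).as_matrix();T[:3,3]=s["position"];M=np.linalg.inv(T@np.array(im["tool_from_camera"]))
c=dict(im,R=M[:3,:3],t=M[:3,3]);p=np.load("p.npy")
# rectify plate plane z=.012 into base frame, 4 px/mm; x to right = -y_base.. 
B=np.array([[-.165,.095,.012],[-.165,-.095,.012],[-.035,-.095,.012],[-.035,.095,.012]])
src=proj(c,b2w(p,B)).astype(np.float32)
k=4;dst=np.float32([[0,130*k],[190*k,130*k],[190*k,0],[0,0]])
W=cv2.warpPerspective(im["pixels"],cv2.getPerspectiveTransform(src,dst),(190*k,130*k),flags=cv2.INTER_CUBIC)
cv2.imwrite("pics/rect.png",(255*(W/255.)**.7).astype(np.uint8))
E
```

```text
(no output)
```

View pics/rect.png

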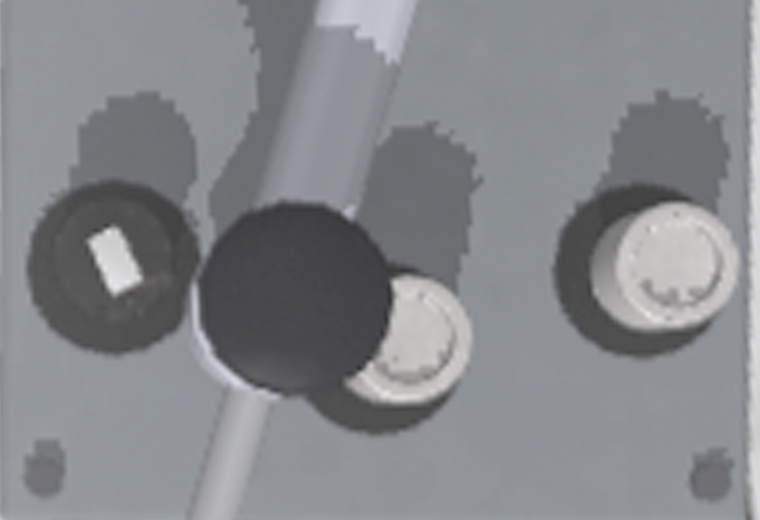

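Shadows on the rectified plate run, seat centre to tip, black (114,267)→(140,92), right (640,270)→(668,92), and middle (380,347)→(428,123). The middle bare plug's shadow is about 1.35 times longer, so it is the tall one, on the centre seat. The right plug matches the 22 mm height, and the black, green and red pieces are excluded by colour. Next I'll work out the plug angle and the push start.

```bash
python3 - <<'E'
from h import *
s,im=pickle.load(open("w1.pkl","rb"))
T=np.eye(4);T[:3,:3]=Ro.from_euler('xyz',s["tcp_rot"]).as_matrix();T[:3,3]=s["position"];M=np.linalg.inv(T@np.array(im["tool_from_camera"]))
c=dict(im,R=M[:3,:3],t=M[:3,3]);p=np.load("p.npy")
Rb=np.array([[np.cos(p[2]),np.sin(p[2])],[-np.sin(p[2]),np.cos(p[2])]])
def at(u,v,z):
    w=b2w(p,[[-(35+v/4)/1e3,(95-u/4)/1e3,.012]]);uv=proj(c,w)[0];q=back(c,uv,z);return q,Rb@(q[:2]-p[:2])
for n,u,v,z in(("seatR",640,270,.015),("seatM",380,347,.015),("seatB",114,267,.015),("plug",409,342,.045),("cap",295,297,.133)):
    q,b=at(u,v,z);print(n,q.round(4),b.round(4),np.arctan2(-b[1],-b[0]).round(3))
q=back(c,(303,171),.09);b=Rb@(q[:2]-p[:2]);print("ball",q.round(4),b.round(4),np.hypot(*b),np.arctan2(-b[1],-b[0]))
a=-.285
for r in(.16,):print(b2w(p,[[-r*np.cos(a),-r*np.sin(a),.09]]), b2w(p,[[-r*np.cos(0),0,.09]]))
E
python3 tool.py .40 .185 .18 1.22
```

```text
seatR [0.5648 0.2146 0.015 ] [-0.1027 -0.064 ] 0.557
seatM [0.4981 0.2053 0.015 ] [-0.1219  0.0005] -0.004
seatB [0.4358 0.2347 0.015 ] [-0.102   0.0665] -0.578
plug [0.4999 0.2051 0.045 ] [-0.1217 -0.0013] 0.011
cap [0.4649 0.2151 0.133 ] [-0.117   0.0349] -0.29
ball [0.4372 0.1529 0.09  ] [-0.1827  0.053 ] 0.19020266738485042 -0.28225050979219835
[[0.44945114 0.18051276 0.09      ]] [[0.49298431 0.1674672  0.09      ]]
3.0 [0.4195 0.1353 0.2763] [-3.134e+00  3.000e-03  1.446e+00] [0.1 0.3 0.8] rows [ 0.1573 -0.0827  0.3213] [-0.0011  0.0006  0.0359]
```

```bash
python3 tool.py .408 .199 .10 1.28; python3 -m jog '[0.2,-0.06,0.3,0,0,0.026, 0.2,-0.06,0.3,0,0,0.026, 0.2,-0.06,0.3,0,0,0.026, 0.2,-0.06,0.3,0,0,0.026]' 0 20; python3 tool.py .408 .199 .078 1.28
```

```text
3.0 [0.4195 0.1353 0.2763] [-3.134e+00  3.000e-03  1.446e+00] [0.1 0.3 0.8] rows [ 0.2078 -0.0601  0.5876] [-0.0011  0.0006  0.0264]
time: 3.4
position: [0.4114, 0.1986, 0.1925]
tcp_rot: [3.14, -0.001, 1.285]
wrist_force: [-0.8, -0.4, 1.3]
opening: 0.004
gripper_force: 0.0
3.4 [0.4114 0.1986 0.1925] [ 3.140e+00 -1.000e-03  1.285e+00] [-0.8 -0.4  1.3] rows [-0.0022 -0.012   0.3816] [ 0.0003 -0.0002  0.0009]
```

```bash
python3 -m jog '[0,0,0.38,0,0,0, 0,-0.01,0.38,0,0,0, 0,-0.01,0.38,0,0,0, 0,-0.01,0.38,0,0,0, 0,-0.01,0.38,0,0,0]'; python3 -m jog '[0,0.02,0,0,0,0, 0,0.035,0,0,0,0, 0,0.05,0,0,0,0, 0,0.065,0,0,0,0, 0,0.065,0,0,0,0]'; python3 tool.py .49 .17 .078 1.28
```

```text
time: 3.9
position: [0.4098, 0.1994, 0.0801]
tcp_rot: [3.137, -0.003, 1.283]
wrist_force: [0.0, 1.0, 1.3]
opening: 0.004
gripper_force: 0.0
time: 4.4
position: [0.4269, 0.1934, 0.076]
tcp_rot: [3.142, 0.0, 1.283]
wrist_force: [-0.8, -0.6, 0.2]
opening: 0.006
gripper_force: 0.0
4.4 [0.4269 0.1934 0.076 ] [3.142 0.    1.283] [-0.8 -0.6  0.2] rows [-0.015   0.2239 -0.0067] [0.     0.     0.0005]
```

```bash
python3 -m jog '[-0.002,0.017,0,0,0,0, -0.004,0.034,0,0,0,0, -0.006,0.051,0,0,0,0, -0.009,0.067,0,0,0,0, -0.012,0.083,0,0,0,0, -0.015,0.1,0,0,0,0, -0.018,0.115,0,0,0,0, -0.02,0.13,0,0,0,0, -0.02,0.14,0,0,0,0, -0.02,0.14,0,0,0,0]'
cat > cap.py <<'E'
import sys
from h import *
from station import sensors,optics
n=sys.argv[1];s=sensors.observe();w=optics.get_image("wrist");t=optics.get_image("top");pickle.dump((s,w,t),open(n+".pkl","wb"))
g=lambda a:(255*(a/255.)**.7).astype(np.uint8)
a=cv2.resize(g(t["pixels"][190:290,225:325]),(400,400),interpolation=cv2.INTER_CUBIC)
b=cv2.resize(g(w["pixels"]),None,fx=.952,fy=.952)[:400,:]
cv2.imwrite(f"pics/{n}.png",np.hstack([a,cv2.resize(b[:,60:460],(400,400))]))
E
python3 cap.py w2
```

```text
time: 5.4
position: [0.4654, 0.1755, 0.0759]
tcp_rot: [3.141, 0.001, 1.283]
wrist_force: [-1.0, 1.6, 1.1]
opening: 0.009
gripper_force: 0.7
```

View pics/w2.png

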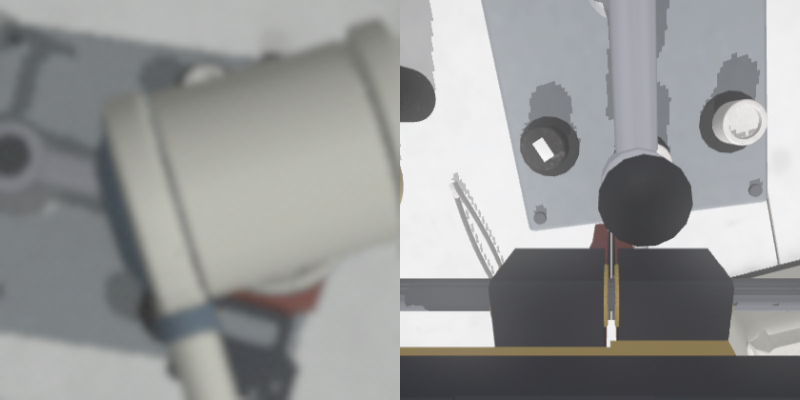

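The top view is hidden by the arm. In the wrist panel the cap is at (645,200), black mount seat at (549,146) and the short plug's seat at (730,125), so the arm has moved. Next I'll measure the arm angle.

```bash
cat > meas.py <<'E'
from h import *
p=np.load("p.npy");Rb=np.array([[np.cos(p[2]),np.sin(p[2])],[-np.sin(p[2]),np.cos(p[2])]])
def cam(f):
    s,im=pickle.load(open(f,"rb"))[:2]
    T=np.eye(4);T[:3,:3]=Ro.from_euler('xyz',s["tcp_rot"]).as_matrix();T[:3,3]=s["position"];M=np.linalg.inv(T@np.array(im["tool_from_camera"]))
    return dict(im,R=M[:3,:3],t=M[:3,3])
def m(c,n,uv,z):
    q=back(c,uv,z);b=Rb@(q[:2]-p[:2]);print(n,q.round(4),b.round(4),np.arctan2(-b[1],-b[0]).round(3))
E
python3 - <<'E'
from meas import *
c=cam("w2.pkl");f=lambda x,y:((x-340)/.952,y/.952)
m(c,"cap",f(645,200),.133);m(c,"seatB",f(549,146),.015);m(c,"seatR",f(730,125),.015);m(c,"hub axis arm mid",f(632,60),.098)
E
```

```text
cap [0.4881 0.2097 0.133 ] [-0.119  0.011] -0.093
seatB [0.4361 0.2355 0.015 ] [-0.1011  0.0663] -0.58
seatR [0.5653 0.2128 0.015 ] [-0.1045 -0.0648] 0.555
hub axis arm mid [0.5   0.261 0.098] [-0.0664  0.0069] -0.104
```

```bash
python3 -m jog '[0,0.015,0,0,0,0, 0,0.03,0,0,0,0, 0,0.04,0,0,0,0, 0,0.047,0,0,0,0, 0,0.047,0,0,0,0, 0,0.047,0,0,0,0]'; python3 - <<'E'
import subprocess
exec(open("meas.py").read())
from station import sensors,optics
s=sensors.observe();w=optics.get_image("wrist");pickle.dump((s,w),open("w3.pkl","wb"))
c=cam("w3.pkl")
# predicted outlines: cap for best angle fitted by dark blob centroid
g=cv2.cvtColor(w["pixels"],cv2.COLOR_BGR2GRAY)
r=[]
for a in np.arange(-.15,.1,.002):
    th=np.linspace(0,2*np.pi,120);C=np.array([-.12*np.cos(a),-.12*np.sin(a)])
    q=lambda R_:proj(c,b2w(p,np.c_[C[0]+R_*np.cos(th),C[1]+R_*np.sin(th),th*0+.130])).round().astype(int)
    i,o=q(.0155),q(.021);v=lambda k:g[k[:,1].clip(0,419),k[:,0].clip(0,559)].astype(float)
    top=o[:,1]<235
    r.append((np.mean((v(o)-v(i))[top]),a))
r.sort();print(r[-5:])
E
```

```text
time: 6.1
position: [0.4787, 0.1717, 0.0759]
tcp_rot: [3.141, 0.0, 1.283]
wrist_force: [-1.6, 1.7, -0.1]
opening: -0.0
gripper_force: 0.7
[(np.float64(101.67088607594937), np.float64(-0.001999999999999863)), (np.float64(101.68354430379746), np.float64(-0.003999999999999865)), (np.float64(101.7875), np.float64(0.010000000000000148)), (np.float64(101.8625), np.float64(0.004000000000000142)), (np.float64(102.9875), np.float64(0.0020000000000001406))]
```

```bash
python3 -m jog '[0,-0.05,0,0,0,0, 0,-0.15,0,0,0,0, 0,-0.25,-0.1,0,0,0, 0,-0.36,-0.22,0,0,0, 0,-0.39,-0.22,0,0,-0.03, 0,-0.39,-0.22,0,0,-0.03, 0,-0.39,-0.22,0,0,-0.03]'; python3 - <<'E'
from h import *
from station import sensors,optics
s=sensors.observe();w=optics.get_image("wrist");t=optics.get_image("top");pickle.dump((s,w,t),open("w4.pkl","wb"))
g=lambda a:(255*(a/255.)**.7).astype(np.uint8)
a=cv2.resize(g(t["pixels"][195:285,225:315]),(350,350),interpolation=cv2.INTER_CUBIC)
b=cv2.resize(g(w["pixels"][0:270,290:560]),(450,450))
o=np.zeros((450,800,3),np.uint8);o[:350,:350]=a;o[:,350:]=b;cv2.imwrite("pics/w4.png",o)
E
```

```text
time: 6.85
position: [0.3667, 0.2049, 0.1427]
tcp_rot: [3.139, -0.0, 1.472]
wrist_force: [-1.3, -0.2, -0.3]
opening: 0.007
gripper_force: 0.0
```

View pics/w4.png

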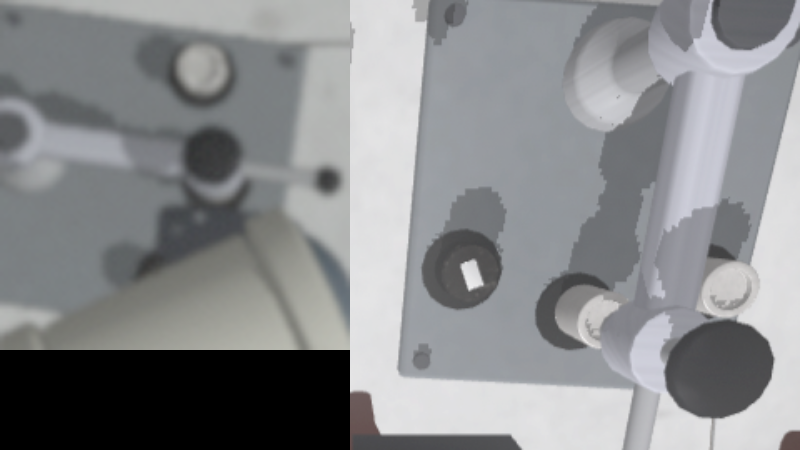

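The wrist panel shows the cap at (719,369), centre seat at (574,311), the tall plug's top centred near (607,320), and black seat at (462,269). In the top panel the cap is at (213,155), in line with the hub (8,130) and ball (327,180).

```bash
python3 - <<'E'
from meas import *
c=cam("w4.pkl");f=lambda x,y:(290+(x-350)/1.667,y/1.667)
m(c,"cap",f(719,369),.133);m(c,"seatM",f(574,311),.015);m(c,"plugtop",f(607,320),.045);m(c,"plugbase",f(582,313),.015);m(c,"seatB",f(462,269),.015);m(c,"bar@bottom",f(637,440),.09)
t=pickle.load(open("w4.pkl","rb"))[2];g=lambda x,y:(225+(x+.5)/3.889-.5,195+(y+.5)/3.889-.5)
m(t,"cap top",g(213,155),.133);m(t,"ball top",g(327,180),.09);m(t,"hub",g(10,130),.108)
E
python3 tool.py .4995 .205 .2 1.4
```

```text
cap [0.4953 0.2076 0.133 ] [-0.12    0.0036] -0.03
seatM [0.497 0.206 0.015] [-0.1213  0.0018] -0.015
plugtop [0.5006 0.2065 0.045 ] [-0.1203 -0.0017] 0.014
plugbase [0.5014 0.2044 0.015 ] [-0.1222 -0.0029] 0.023
seatB [0.436  0.2353 0.015 ] [-0.1013  0.0664] -0.58
bar@bottom [0.4928 0.1624 0.09  ] [-0.165  -0.0006] 0.003
cap top [0.4993 0.2047 0.133 ] [-0.1223 -0.0008] 0.006
ball top [0.4901 0.1391 0.09  ] [-0.1884 -0.0014] 0.007
hub [0.5175 0.3227 0.108 ] [-0.0028 -0.0013] 0.43
6.95 [0.3666 0.2048 0.142 ] [3.141 0.    1.47 ] [-0.4 -0.2  1. ] rows [ 0.0452  0.4409 -0.193 ] [0.0001 0.0001 0.0112]
```

The cap and plug agree to about 1 mm in every view; the oblique cap reading comes from the dome's rim height. I'll rise, move over the cap, and press.

```bash
python3 -m jog '[0,0,-0.12,0,0,0, 0,0,-0.19,0,0,0, 0.03,0.16,-0.19,0,0,0, 0.04,0.32,-0.19,0,0,0, 0.045,0.44,-0.19,0,0,0, 0.045,0.44,-0.19,0,0,0, 0.045,0.44,-0.19,0,0,0]'; python3 tool.py .4993 .205 .138 1.47
```

```text
time: 7.65
position: [0.4991, 0.2049, 0.1975]
tcp_rot: [-3.139, 0.001, 1.47]
wrist_force: [-0.4, -0.6, -0.4]
opening: 0.004
gripper_force: 0.0
7.65 [0.4991 0.2049 0.1975] [-3.139e+00  1.000e-03  1.470e+00] [-0.4 -0.6 -0.4] rows [0.0007 0.0011 0.1985] [-0.0004  0.0002 -0.    ]
```

```bash
python3 -m jog '[0,0,0.1,0,0,0, 0,0,0.19,0,0,0, 0,0,0.205,0,0,0, 0,0,0.22,0,0,0, 0,0,0.235,0,0,0, 0,0,0.245,0,0,0, 0,0,0.245,0,0,0]'; python3 tool.py .4993 .205 .118 1.47
```

```text
time: 8.35
position: [0.4991, 0.2058, 0.1265]
tcp_rot: [3.14, -0.001, 1.472]
wrist_force: [-2.2, 0.0, 3.0]
opening: 0.004
gripper_force: 1.5
8.35 [0.4991 0.2058 0.1265] [ 3.140e+00 -1.000e-03  1.472e+00] [-2.2  0.   3. ] rows [-0.0026  0.001   0.0283] [ 0.0002 -0.0001  0.0004]
```

```bash
python3 -m jog '[0,0,0.008,0,0,0, 0,0,0.016,0,0,0, 0,0,0.022,0,0,0, 0,0,0.026,0,0,0, 0,0,0.026,0,0,0]'; python3 -m jog '[0,0,0.003,0,0,0, 0,0,0.004,0,0,0, 0,0,0.004,0,0,0]'
```

```text
time: 8.85
position: [0.4992, 0.2058, 0.1183]
tcp_rot: [3.141, -0.001, 1.472]
wrist_force: [-1.8, 1.5, 6.4]
opening: 0.002
gripper_force: 3.1
time: 9.15
position: [0.4993, 0.2058, 0.1183]
tcp_rot: [3.14, -0.001, 1.472]
wrist_force: [-3.6, 1.0, 11.3]
opening: 0.002
gripper_force: 5.4
```

```bash
python3 -m jog '[0,0,0.001,0,0,0, 0,0,0.001,0,0,0, 0,0,0.001,0,0,0, 0,0,0.001,0,0,0, 0,0,0.001,0,0,0]';  python3 -m jog '[0,0,0,0,0,0, 0,0,0,0,0,0, 0,0,0,0,0,0, 0,0,0,0,0,0, 0,0,0,0,0,0]'; python3 -c "
from station import sensors;s=sensors.observe();print(s['wrist_force'],s['moment'])"
```

```text
time: 9.65
position: [0.4993, 0.2058, 0.1183]
tcp_rot: [3.14, -0.001, 1.472]
wrist_force: [-4.2, -0.2, 11.9]
opening: 0.004
gripper_force: 5.9
time: 10.15
position: [0.4993, 0.2058, 0.1183]
tcp_rot: [3.14, -0.001, 1.472]
wrist_force: [-4.7, -0.3, 12.1]
opening: 0.006
gripper_force: 5.9
[-4.72664478 -0.25778424 12.09170799] [-0.05451984  0.77069391 -0.01248779]
```

```bash
python3 -m jog '[0,0,-0.005,0,0,0, 0,0,-0.015,0,0,0, 0,0,-0.03,0,0,0, 0,0,-0.045,0,0,0, 0,0,-0.06,0,0,0, 0,0,-0.12,0,0,0, 0,0,-0.25,0,0,0, 0,0,-0.25,0,0,0]'; python3 -m jog '[0,-0.15,0,0,0,0, 0,-0.3,0,0,0,0, 0,-0.44,0,0,0,0, 0,-0.44,0,0,0,0, 0,-0.44,0.15,0,0,0, 0,-0.44,0.2,0,0,0, 0,-0.44,0.2,0,0,0]'; python3 - <<'E'
from h import *
from station import sensors,optics
s=sensors.observe();w=optics.get_image("wrist");t=optics.get_image("top");pickle.dump((s,w,t),open("w5.pkl","wb"))
g=lambda a:(255*(a/255.)**.7).astype(np.uint8)
a=cv2.resize(g(t["pixels"][195:285,225:315]),(350,350),interpolation=cv2.INTER_CUBIC)
b=cv2.resize(g(w["pixels"][0:270,290:560]),(450,450))
o=np.zeros((450,800,3),np.uint8);o[:350,:350]=a;o[:,350:]=b;cv2.imwrite("pics/w5.png",o)
E
```

```text
time: 10.95
position: [0.5005, 0.2055, 0.1964]
tcp_rot: [3.135, -0.002, 1.471]
wrist_force: [-0.0, -0.9, 0.8]
opening: 0.002
gripper_force: 0.0
time: 11.65
position: [0.3663, 0.2174, 0.1277]
tcp_rot: [-3.136, 0.004, 1.472]
wrist_force: [-0.7, 0.0, -1.0]
opening: 0.006
gripper_force: 0.0
```

View pics/w5.png

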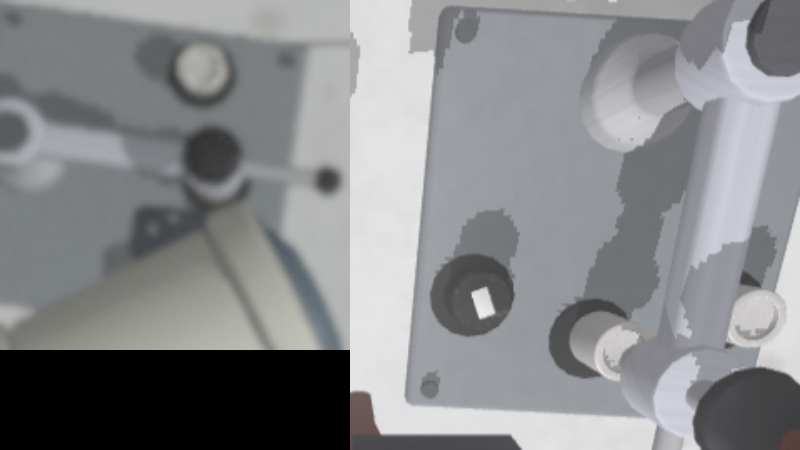

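The pictures show the cap back up at (213,155) in the top panel, in the same place as before the press. The plug and other pieces are undisturbed and the gripper is clear, so I'll hand in.

```bash
python3 -c "
from station import sign_off;print(sign_off())"
```

```text
the job is handed in; nothing more can be done
None
```

I pushed the swing arm round to the tall plug on the centre seat and pressed the cap to about 12 N with the foot on the plug. I held it for about 1 s and let it spring back, then handed the job in with the arm over the plug to within about 1 mm by the camera images and the robot clear.

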